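Swing both hold-down arms over the opened phone

ROBOT

A 6-joint arm with a two-finger parallel gripper is mounted at the origin on the work surface. World frame = base frame: x ahead of the robot, y to its left, z up, the work surface at z = 0. Lengths are in mm, angles in rad, forces in N, time in s.
With the tool pointing down it reaches from about 400 to 925 mm from the base axis. Payload 12.5 kg.
Tool frame: the origin (TCP) lies midway between the tips of the shut fingers; the grasp point (between the pads) lies 19 mm behind it; x points along the fingers, y is the direction in which the jaws open and shut, and the axes are right-handed (so a half turn about x gives the same grasp; the last joint's range is limited). The gripper opens to 95 mm and grips with 3 to 60 N. Pads are 20 mm wide; open, the fingers measure 119 mm over their backs; the gripper's body (75 mm by 180 mm) begins 59 mm behind the grasp point.
Start: joints at [-1.252, 0.491, 1.559, -0, 1.092, -0.106], TCP at [257.611, -569.459, 214.661] pointing down, gripper open.
Joint ranges: [-3.1, 3.1], [-0.84, 2.19], [0.05, 2.79], [-1.13, 4.28], [0.06, 2.93], [-2.69, 2.69]. Speed limits (rad/s): [2.22, 2.22, 2.79, 3.14, 3.14, 3.14].

INTERFACE

Orientations are given as [roll, pitch, yaw] about the fixed x, y, z axes, in that order (R = Rz(yaw) Ry(pitch) Rx(roll)).
In Python, from cell import sensors, read_camera, get_calibration, order gives the robot as it stands. The module is installed in compiled form; this text tells all that it offers.
- The arm moves only by the tool servo_tool, never from a script. Its argument "steps" is text: rows parted by semicolons, each of 7 numbers parted by spaces: the shift along the tool's x, y, z in mm, then the turn, a rotation vector about the tool's x, y, z in rad, then the finger opening in mm, from 0 to 95.1. A call has exactly 8 rows; each row shifts and turns the pose as measured when the row begins, along the tool's axes as they then stand; what a row does not reach is not made up. A row lasts 1/10 s, in which the tool goes at most 50 mm and 8.59 degrees, less where a joint would pass 70% of its speed; a pose out of reach is approached as far as the arm can. A call is refused whole if a number of a shift passes 50 or a number of a turn 0.15, either way. A call with a gripper value outside its range is refused whole. The fingers move at their own pace and stop on an object; the grip force is fixed at half the most. Time passes only in rows, so rows that do not move let the fingers close, or fill a call up. It gives the time, the measured TCP pose, the force and the opening at its end, in the units of the state.
- sensors.state(): the state, without advancing time (a new reading comes with each control period).
- read_camera(name): name is "scene" or "top" or "wrist"; returns (picture, depth): 384x512x3 uint8, blue, green, red; 384x512 float32, mm along the optical axis (not along the pixel's ray), 0 where there is no reading.
- get_calibration(name): a dict with "mtx" (3x3 intrinsics, pixels), "distortion" ([k1, k2, p1, p2, k3] as OpenCV has them; the pictures are not rectified), "R" (3x3) and "t" (3): a world point X has camera coordinates R X + t. Camera axes: x right, y down, z forward; pixel columns grow to the right and rows downward; lengths in mm; the calibration is good to about 2 mm. A picture is of the moment at which its call begins: read the wrist's pose just before it. get_calibration takes no time and is no camera call; for the wrist camera it gives the pose at the moment of the call.
- order.job_done(): hands the job in, once; it reports no verdict.
The state is a dict: "t": time; "joints": joint angles; "qvel": joint speeds; "tau": joint torques, N m; "eef_pos": TCP position; "tcp_rot": TCP orientation; "ft_force": force on the tool from outside, world axes, zero at the start; "moment": the same for the moment, N m; "opening": opening from 0.0 (shut) to 1.0 (fully open).
Only numpy, scipy, OpenCV 4.12 (cv2) and the standard library are available. Lean on these libraries where they do the work, as an engineer would, in place of code of your own. Each camera call takes 0.05 s, during which the arm holds its last target.

TASK

Secure the opened phone in the repair jig: with a fingertip, gently push the upright tab of each of the two hold-down arms so that the arm swings round over the phone and points straight across it, square to the phone's long sides. Only push, do not pinch the arms; leave the phone lying in its place and do not disturb anything else on the bench.

Things in the scene. Friction and masses are not known exactly. Their poses are not given: they have to be found in the camera images.
- jig: the repair jig: an aluminium plate 170 x 240 x 12 mm that cannot move. Origin at the centre of its underside, on the work surface; x (short side) points roughly away from the robot (within 0.4 rad), y along the 240 mm side, z up; its yaw varies. The opened phone lies at its centre, long side along y
- phone_center (a point): centre (half-way up) of the opened phone, 70 x 146 x 8 mm, back cover off, circuit board showing, lying loose on the jig plate between low black corner ledges (about 2.5 mm play). Its top is 20 mm above the work surface
- near_arm (a joint): angle of the near hold-down arm (rad, counter-clockwise positive from above). 0 = square across the phone, pointing along jig +x, away from the robot; 1.1 to 1.8 = open, pointing towards jig +y beside the phone. Stops at -0.9 and 2.0; no stop or click at 0: turns against light friction (about 1.2 N at the tab), stays where left
- near_arm_pivot (a point): on the near arm's upright pivot axis, at the jig's side nearer to the robot (jig x = -58 mm, y = +30 mm), at the top of its 24 mm wide hub, 39 mm above the work surface. The arm is a level steel bar, 60 mm from pivot axis to tip, 14 mm wide, 8 mm thick. This point's x axis points along the arm to its tip, z up
- near_arm_tab (a point): centre of the near arm's upright steel finger tab, 50 mm from the pivot axis: 16 mm along the arm, 8 mm thick across it, rising from the arm's top (34 mm above the work surface) to 68 mm; this point is 51 mm above the surface. x axis along the arm away from the pivot, y across it (counter-clockwise), z up
- far_arm (a joint): angle of the far hold-down arm (rad, counter-clockwise positive from above). 0 = square across the phone, pointing along jig -x, towards the robot; 1.1 to 1.8 = open, pointing towards jig -y beside the phone. Stops at -0.9 and 2.0; no stop or click at 0: turns against light friction (about 1.2 N at the tab), stays where left
- far_arm_pivot (a point): on the far arm's upright pivot axis, at the jig's side farther from the robot (jig x = +58 mm, y = -30 mm), at the top of its 24 mm wide hub, 39 mm above the work surface. The arm is a level steel bar, 60 mm from pivot axis to tip, 14 mm wide, 8 mm thick. This point's x axis points along the arm to its tip, z up
- far_arm_tab (a point): centre of the far arm's upright steel finger tab, 50 mm from the pivot axis: 16 mm along the arm, 8 mm thick across it, rising from the arm's top (34 mm above the work surface) to 68 mm; this point is 51 mm above the surface. x axis along the arm away from the pivot, y across it (counter-clockwise), z up
- pot_mid (a point): a small white plastic pot with a lid, 33 mm wide, 24 mm tall, standing on the jig plate; point at its centre; leave it alone
- coin_tin_mid (a point): a small round aluminium tin, 34 mm wide, 14 mm tall, standing on the jig plate; point at its centre; leave it alone
- battery_mid (a point): a flat black phone battery, 45 x 75 x 6 mm, lying on the mat; point at its centre; leave it alone
- reel_mid (a point): a dark steel wire reel standing on end, 52 mm wide, 34 mm tall; point at its centre; leave it alone
- tweezers_mid (a point): steel tweezers, 125 mm long, 6 mm thick, lying on the mat; point at its centre; leave it alone
- cleaner_mid (a point): a white plastic bottle, 44 mm wide, 130 mm tall; point at its centre; leave it alone
- driver_grip (a point): a screwdriver with a green handle, 150 mm long, lying on the mat; point on its handle; leave it alone

How it is judged (in metres and radians):
At the end, for the whole second after the job is handed in: Both arms point straight across the phone within 0.17 rad (10 degrees) and are at rest; the phone is within 7 mm of where it lay and every other loose thing within 20 mm of where it was (value of joint near_arm between -0.17 and 0.17 rad and velocity of joint near_arm between -0.05 and 0.05 rad/s and value of joint far_arm between -0.17 and 0.17 rad and velocity of joint far_arm between -0.05 and 0.05 rad/s and distance of phone_center from where it was at the start of the episode below 0.007 m and distance of each of pot_mid, coin_tin_mid, battery_mid, reel_mid, tweezers_mid, cleaner_mid, driver_grip from where it was at the start of the episode below 0.02 m); the robot touches nothing.
It fails at once if the phone is lifted or shoved out of its place (moved more than 10 mm) (distance of phone_center from where it was at the start of the episode above 0.01 m).
It fails at once if an arm is pinched or pushed hard (fingers press on it with more than 25 N) (contact force between the fingers and near_arm above 25 N or contact force between the fingers and far_arm above 25 N).
It fails at once if another loose thing is moved more than 20 mm (distance of any of pot_mid, coin_tin_mid, battery_mid, reel_mid, tweezers_mid, cleaner_mid, driver_grip from where it was at the start of the episode above 0.02 m).
It also fails if it takes over 58 s, if anything falls off the work surface, if the arm or the gripper's body presses on something with over 40 N, if the wrist force passes 120 N, or if a joint passes its speed limit or range.

## Working session

There is one attempt and no reset: what is moved stays moved. The work goes in short steps, Python scripts to look and compute and a tool call to move; the robot and the scene stay as the last step left them, time stands still between calls to the robot, and variables do not carry over. Pictures are saved under pics/ and viewed, and the job is handed in when it is done.

Besides the shell and the picture viewer there is one more tool, called after "Emit:" as name(argument=value, ...) on one line, values as JSON. servo_tool: Moves the arm, as the interface text tells. Its arguments: {"type":"object","properties":{"steps":{"type":"string"}},"required":["steps"]}

```bash
mkdir -p pics
python3 - <<'E'
from cell import sensors, read_camera, get_calibration
import cv2,numpy as np
print(sensors.state())
for n in("scene","top"):
    im,d=read_camera(n); cv2.imwrite(f"pics/{n}0.png",im); np.save(f"{n}_d0.npy",d)
    c=get_calibration(n); print(n,c)
E
```

```text
{'t': 0.0, 'joints': array([-1.25154656e+00,  4.91577061e-01,  1.55943596e+00,  3.21824349e-06,
        1.09171300e+00, -1.05613929e-01]), 'qvel': array([ 0.00034512,  0.00063014, -0.00037102, -0.0004751 ,  0.00161482,
       -0.00230963]), 'tau': array([-8.84564452e-04, -6.12637854e+01, -2.58182126e+01,  6.92441105e-02,
        4.80860390e-02, -8.51764389e-05]), 'eef_pos': array([ 257.56046039, -569.19863331,  214.05552503]), 'tcp_rot': array([-1.67892863,  1.56966296,  1.88752623]), 'ft_force': array([-0.44384835,  0.00750963, -0.3783947 ]), 'moment': array([ 0.03588668,  0.03277427, -0.0005935 ]), 'opening': 0.9977071401154146}
scene {'mtx': array([[471.3432228 ,   0.        , 255.34023702],
       [  0.        , 471.3432228 , 194.20147229],
       [  0.        ,   0.        ,   1.        ]]), 'distortion': array([-0.06012684,  0.        ,  0.        ,  0.        ,  0.        ]), 'R': array([[ 0.85473063,  0.5190682 , -0.00193782],
       [ 0.39526915, -0.65328597, -0.64573968],
       [-0.33644888,  0.55116753, -0.76355518]]), 't': array([-456.31107999, -182.73148988, 1421.49387124])}
top {'mtx': array([[419.94165698,   0.        , 250.74941365],
       [  0.        , 419.94165698, 189.47163193],
       [  0.        ,   0.        ,   1.        ]]), 'distortion': array([-0.1584443,  0.       ,  0.       ,  0.       ,  0.       ]), 'R': array([[-0.02628593, -0.99949894,  0.01763285],
       [-0.99631381,  0.02475317, -0.08213454],
       [ 0.08165691, -0.01972684, -0.99646525]]), 't': array([  -3.48671299,  559.10480695, 1136.21008509])}
```

View pics/top0.png

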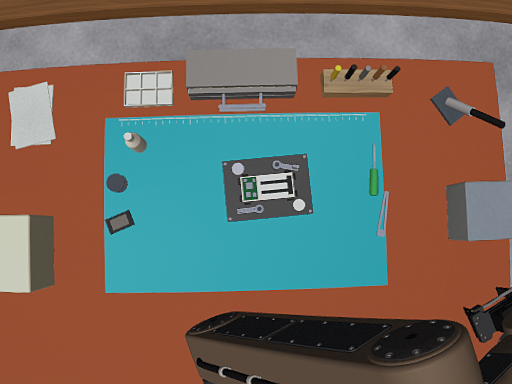

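View pics/scene0.png

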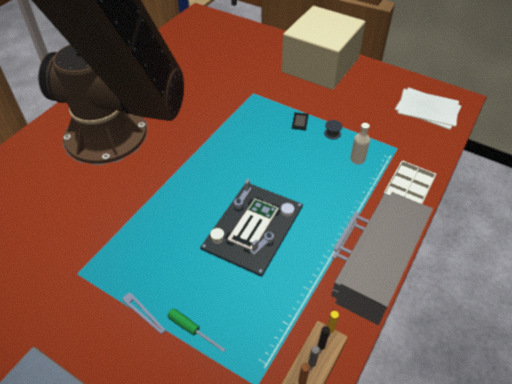

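The top view shows the jig plate, its corners near (223,160), (305,154), (312,214) and (229,221). The near arm is at about (250,210) and the far arm at about (285,166). I'll zoom in and measure.

```bash
cat > h.py <<'E'
import cv2,numpy as np
from cell import sensors, read_camera, get_calibration
def ray(c,uv,z):
    p=cv2.undistortPoints(np.array(uv,float).reshape(-1,1,2),c['mtx'],c['distortion']).reshape(-1,2)
    d=np.c_[p,np.ones(len(p))]@c['R']; o=-c['R'].T@c['t']
    return o+d*((z-o[2])/d[:,2])[:,None]
def proj(c,X):
    return cv2.projectPoints(np.array(X,float).reshape(-1,3),cv2.Rodrigues(c['R'])[0],c['t'],c['mtx'],c['distortion'])[0].reshape(-1,2)
E
python3 - <<'E'
from h import *
im=cv2.imread('pics/top0.png'); c=get_calibration('top')
cv2.imwrite('pics/top0z.png',cv2.resize(im[145:230,212:322],None,fx=7,fy=7,interpolation=cv2.INTER_CUBIC))
hsv=cv2.cvtColor(im,cv2.COLOR_BGR2HSV)
m=((hsv[...,1]<110)|(hsv[...,0]<75)).astype(np.uint8)
m[:140]=0;m[235:]=0;m[:,:205]=0;m[:,330:]=0
cs,_=cv2.findContours(m,0,2); k=max(cs,key=cv2.contourArea)
r=cv2.minAreaRect(k);b=cv2.boxPoints(r);print(r,b)
P=ray(c,b,12);print(P, P.mean(0)); 
for i in range(4):
    e=P[(i+1)%4]-P[i];print(np.linalg.norm(e),np.arctan2(e[1],e[0]))
E
```

```text
((267.0270080566406, 187.28314208984375), (60.298587799072266, 85.61260986328125), 84.5596694946289) [[221.5551  161.32808]
 [306.78207 153.21123]
 [312.4989  213.2382 ]
 [227.27194 221.35506]]
[[ 640.89742625   61.74200703   12.        ]
 [ 658.55317938 -178.96904009   12.        ]
 [ 488.89197872 -188.635003     12.        ]
 [ 472.74508269   49.37169367   12.        ]] [565.27191676 -64.1225856   12.        ]
241.3576885576306 -1.4975791120670936
169.93632291998438 -3.0846820271402997
238.55378829118393 1.6385347226969391
168.6067474848281 0.07343382409557622
```

View pics/top0z.png

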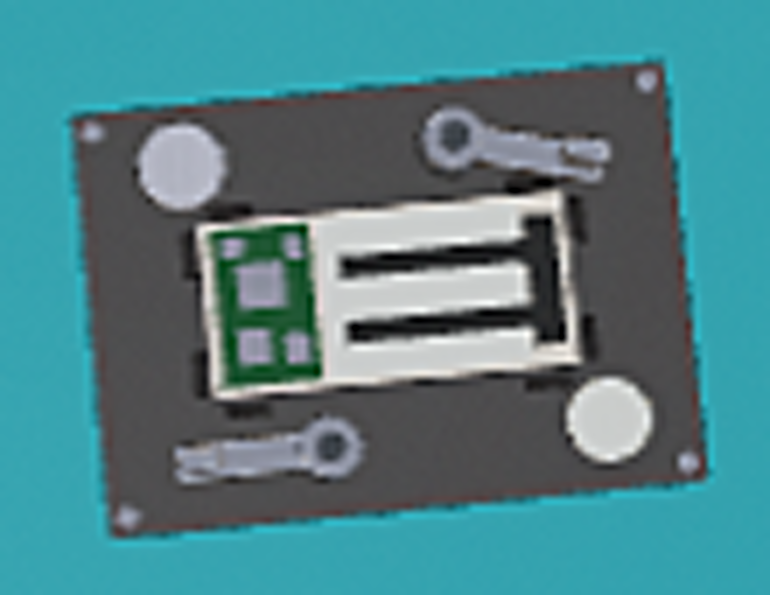

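Run:
```python
from h import *
from scipy.spatial.transform import Rotation as Ro
s=sensors.state(); R=Ro.from_euler('xyz',s['tcp_rot']).as_matrix(); print(R.round(3))
c=get_calibration('top')
f=lambda u,v:((u+.5)/7-.5+212,(v+.5)/7-.5+145)
for n,p,t in(('near',(331,447),(187,463)),('far',(455,135),(603,158))):
    A=ray(c,[f(*p)],39)[0];B=ray(c,[f(*t)],40)[0];e=B-A;print(n,A,B,np.hypot(*e[:2]),np.arctan2(e[1],e[0]))
C=np.array([565.3,-64.1]);y=.068;J=np.array([[np.cos(y),-np.sin(y)],[np.sin(y),np.cos(y)]])
for q in((-58,30),(58,-30)):print(C+J@q)
b=ray(c,[f(182,168),f(609,420),f(205,225),f(562,192),f(582,360),f(215,398)],20);print(b,b[2:].mean(0))
```

```text
[[-0.     0.412 -0.911]
 [ 0.001 -0.911 -0.412]
 [-1.    -0.001 -0.   ]]
near [505.36838031 -38.1081362   39.        ] [500.56603146  17.83008572  40.        ] 56.14398655130449 1.6564372749251166
far [626.22349759 -90.11843857  39.        ] [ 615.69987429 -147.91575267   40.        ] 58.74756304959071 -1.7509013851279573
[505.39561613 -38.11029447]
[625.20438387 -90.08970553]
[[ 618.25207469   17.24638363   20.        ]
 [ 513.81429714 -149.24850384   20.        ]
 [ 595.26194214    8.66612319   20.        ]
 [ 605.07930785 -133.67872928   20.        ]
 [ 537.88506473 -139.31254021   20.        ]
 [ 526.55066362    6.39485177   20.        ]] [566.19424458 -64.48257363  20.        ]
```

Jig pose agrees two ways: centre (565.3, -64.1), yaw 0.068. Near arm is at about 1.59 rad and far arm at about 1.32 rad. Next I plan the approach to behind the near tab.

```bash
cat >> h.py <<'E'
from scipy.spatial.transform import Rotation as Ro
def pose():
    s=sensors.state();R=Ro.from_euler('xyz',s['tcp_rot']).as_matrix();return s['eef_pos'],np.arctan2(R[1,2],R[0,2]),s,R
def wrap(a): return (a+np.pi)%(2*np.pi)-np.pi
def plan(tgt,yaw,n):
    p,th,s,R=pose();d=(np.array(tgt)-p)/n;w=wrap(yaw-th)/n
    print('from',p.round(1),th.round(3),'tilt',R[:,0].round(3),'f',s['ft_force'].round(2))
    for k in range(n):
        t=th+w*k;print("%.0f %.1f %.1f %.3f"%(-d[2],-d[0]*np.sin(t)+d[1]*np.cos(t),d[0]*np.cos(t)+d[1]*np.sin(t),-w))
E
python3 - <<'E'
from h import *
plan([472,9,170],.085,24)
E
```

```text
from [ 257.5 -569.2  214.2] -2.717 tilt [-0.     0.001 -1.   ] f [-0.35 -0.32 -0.22]
2 -18.3 -18.1 -0.117
2 -16.0 -20.1 -0.117
2 -13.6 -21.8 -0.117
2 -11.0 -23.2 -0.117
2 -8.2 -24.4 -0.117
2 -5.3 -25.1 -0.117
2 -2.3 -25.6 -0.117
2 0.7 -25.7 -0.117
2 3.7 -25.4 -0.117
2 6.6 -24.8 -0.117
2 9.5 -23.9 -0.117
2 12.2 -22.6 -0.117
2 14.7 -21.1 -0.117
2 17.1 -19.2 -0.117
2 19.2 -17.1 -0.117
2 21.1 -14.7 -0.117
2 22.6 -12.2 -0.117
2 23.9 -9.5 -0.117
2 24.8 -6.6 -0.117
2 25.4 -3.7 -0.117
2 25.7 -0.7 -0.117
2 25.6 2.3 -0.117
2 25.2 5.3 -0.117
2 24.4 8.2 -0.117
```

Emit:
servo_tool(steps="0 -18 -18 -0.12 0 0 0;0 -16 -20 -0.12 0 0 0;0 -14 -22 -0.12 0 0 0;0 -11 -23 -0.12 0 0 0;0 -8 -24 -0.12 0 0 0;0 -5 -25 -0.12 0 0 0;0 -2 -26 -0.12 0 0 0;0 1 -26 -0.12 0 0 0")

```text
t: 0.9
eef_pos: [325.2, -369.4, 211.3]
tcp_rot: [-2.535, 1.565, 2.024]
ft_force: [-0.3, 0.3, 0.3]
opening: 0.388
```

Emit:
servo_tool(steps="2 4 -26 -0.12 0 0 0;2 7 -25 -0.12 0 0 0;2 10 -24 -0.12 0 0 0;2 12 -23 -0.12 0 0 0;2 15 -21 -0.12 0 0 0;2 17 -19 -0.12 0 0 0;2 19 -17 -0.12 0 0 0;2 21 -15 -0.12 0 0 0")

```text
t: 1.7
eef_pos: [381.4, -161.1, 195.0]
tcp_rot: [2.823, 1.563, 2.099]
ft_force: [0.7, 0.5, 0.3]
opening: 0.003
```

Run:
```python
from h import *
plan([472,9,170],.085,8)
```

```text
from [ 381.4 -161.1  195. ] -0.724 tilt [-0.004  0.007 -1.   ] f [0.72 0.52 0.27]
3 23.4 -5.6 -0.101
3 23.9 -3.2 -0.101
3 24.1 -0.8 -0.101
3 24.0 1.7 -0.101
3 23.8 4.1 -0.101
3 23.2 6.4 -0.101
3 22.4 8.8 -0.101
3 21.4 11.0 -0.101
```

Emit:
servo_tool(steps="3 23 -6 -0.1 0 0 0;3 24 -3 -0.1 0 0 0;3 24 -1 -0.1 0 0 0;3 24 2 -0.1 0 0 0;3 24 4 -0.1 0 0 0;3 23 6 -0.1 0 0 0;3 22 9 -0.1 0 0 0;3 21 11 -0.1 0 0 0")

```text
t: 2.5
eef_pos: [470.8, 17.8, 170.3]
tcp_rot: [2.134, 1.562, 2.245]
ft_force: [0.4, -1.1, -0.1]
opening: 0.004
```

Run:
```python
from h import *
c=get_calibration('wrist')
im,d=read_camera('wrist');cv2.imwrite('pics/w1.png',im);
p,th,s,R=pose();print(s['joints'].round(3))
J=lambda x,y,z:np.array([565.3+x*np.cos(.068)-y*np.sin(.068),-64.1+x*np.sin(.068)+y*np.cos(.068),z])
print(proj(c,[J(-58,30,39),J(58,-30,39),[p[0],p[1],p[2]]]))
plan([472,9,48],.085,8)
```

```text
[-0.102  0.338  1.972  0.01   0.838 -1.798]
[[193.07853283 219.69180137]
 [132.12270435 329.18891618]
 [262.39285011 242.70322914]]
from [471.9  19.8 169.9] 0.118 tilt [-0.006  0.008 -1.   ] f [-0.59  0.53 -0.75]
15 -1.3 -0.1 0.004
15 -1.3 -0.1 0.004
15 -1.3 -0.1 0.004
15 -1.3 -0.1 0.004
15 -1.3 -0.1 0.004
15 -1.3 -0.1 0.004
15 -1.3 -0.1 0.004
15 -1.3 -0.1 0.004
```

View pics/w1.png

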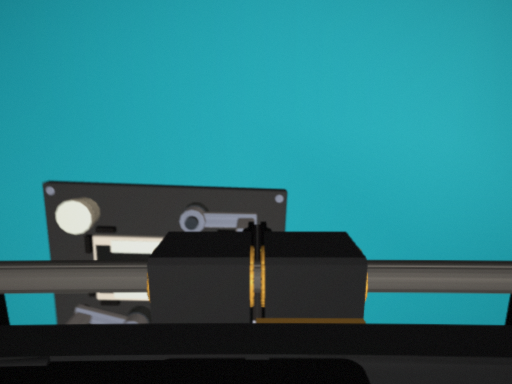

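The wrist view shows the near pivot at (193,220), exactly where the jig pose predicts, with the arm tip at (256,220). Descending behind the tab.

Emit:
servo_tool(steps="15 -2 0 0 0 0 0;15 -2 0 0 0 0 0;15 -1 0 0 0 0 0;15 -1 0 0 0 0 0;15 -1 0 0 0 0 0;15 -1 0 0 0 0 0;15 -1 0 0 0 0 0;10 0 0 0.03 0 0 0")

```text
t: 3.35
eef_pos: [472.7, 12.6, 50.7]
tcp_rot: [2.04, 1.562, 2.129]
ft_force: [0.5, 0.1, -0.1]
opening: 0.004
```

Run:
```python
from h import *
c=get_calibration('wrist')
im,d=read_camera('wrist');cv2.imwrite('pics/w2.png',im);
im,d=read_camera('top');cv2.imwrite('pics/t2.png',cv2.resize(im[145:255,202:332],None,fx=6,fy=6,interpolation=cv2.INTER_CUBIC))
plan([472,9,48],.085,8)
```

```text
from [472.4  12.8  50.6] 0.088 tilt [-0.006  0.008 -1.   ] f [ 0.85 -0.36  0.78]
0 -0.5 -0.1 0.000
0 -0.5 -0.1 0.000
0 -0.5 -0.1 0.000
0 -0.5 -0.1 0.000
0 -0.5 -0.1 0.000
0 -0.5 -0.1 0.000
0 -0.5 -0.1 0.000
0 -0.5 -0.1 0.000
```

View pics/w2.png

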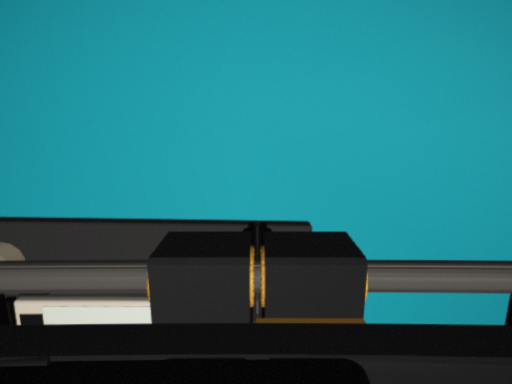

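View pics/t2.png

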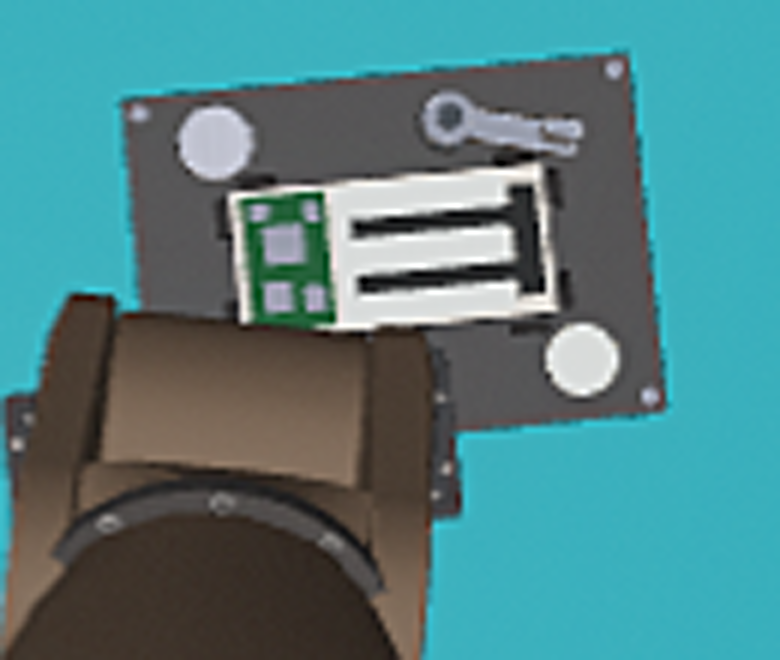

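```bash
cat >> h.py <<'E'
YJ=.068;C=np.array([565.3,-64.1])
def J(x,y): return C+np.array([x*np.cos(YJ)-y*np.sin(YJ),x*np.sin(YJ)+y*np.cos(YJ)])
def pt(which,phi,h,r=50):
    P=J(-58,30) if which=='near' else J(58,-30)
    a=YJ+phi+(0 if which=='near' else np.pi); n=a+np.pi/2
    X=P+r*np.array([np.cos(a),np.sin(a)])+(4+h)*np.array([np.cos(n),np.sin(n)])
    return X, wrap(n+(np.pi if which=='near' else 0))
def arc(which,phi1,n,h=10,z=48,r=50):
    # from current pose: infer phi from yaw
    p,th,s,R=pose(); _,y1=pt(which,phi1,h,r); phi0=phi1+wrap(th-y1)
    print('from',p.round(1),'phi0',round(phi0,3),'nominal',pt(which,phi0,h,r)[0].round(1),'f',s['ft_force'].round(2),'tilt',R[:,0].round(3))
    cur=p[:2];t=th
    for k in range(n):
        X,y=pt(which,phi0+(phi1-phi0)*(k+1)/n,h,r);d=X-cur
        print("%.1f %.1f %.1f %.3f"%((p[2]-z)/n,-d[0]*np.sin(t)+d[1]*np.cos(t),d[0]*np.cos(t)+d[1]*np.sin(t),-wrap(y-t)));cur=X;t=y
E
python3 - <<'E'
from h import *
X,y=pt('near',1.588,13);print(X,y);plan([*X,48],y,4)
im,d=read_camera('scene');cv2.imwrite('pics/s2.png',cv2.resize(im[150:300,180:330],None,fx=4,fy=4,interpolation=cv2.INTER_CUBIC))
E
```

```text
[484.20225503  10.26161313] 0.08520367320510402
from [472.4  12.8  50.6] 0.088 tilt [-0.006  0.008 -1.   ] f [ 0.85 -0.36  0.78]
1 -0.9 2.9 0.001
1 -0.9 2.9 0.001
1 -0.9 2.9 0.001
1 -0.9 2.9 0.001
```

View pics/s2.png

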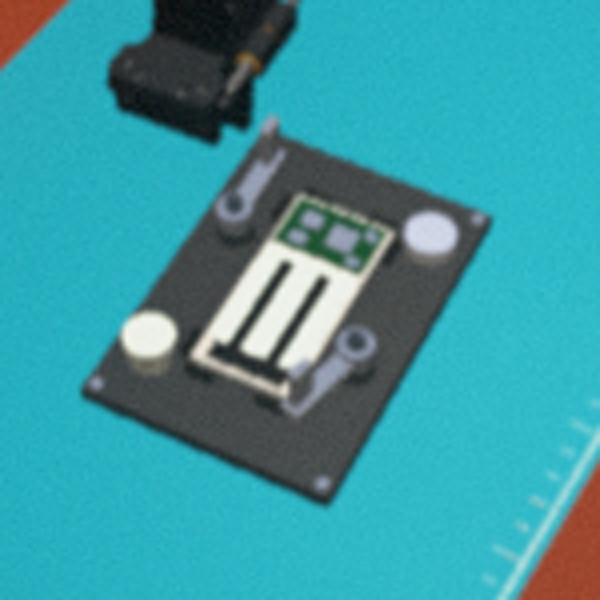

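The scene view shows the finger at (235,125) just behind the upright near tab at (270,125), and nothing has been touched yet. Closing the gap and starting the arc.

Emit:
servo_tool(steps="1 -1 3 0 0 0 0;1 -1 3 0 0 0 0;0 -1 3 0 0 0 0;0 0 3 0 0 0 0;0 0 2 0 0 0 0;0 0 2 0 0 0 0;0 0 1 0 0 0 0;0 0 0 0 0 0 0")

```text
t: 4.3
eef_pos: [491.8, 11.2, 51.2]
tcp_rot: [1.905, 1.563, 1.995]
ft_force: [-1.2, -1.5, 0.2]
opening: 0.003
```

Run:
```python
from h import *
arc('near',1.0,8)
im,d=read_camera('scene');cv2.imwrite('pics/s3.png',cv2.resize(im[150:300,180:330],None,fx=4,fy=4,interpolation=cv2.INTER_CUBIC))
```

```text
from [491.8  11.2  51.2] phi0 1.593 nominal [487.   10.4] f [-1.24 -1.49  0.24] tilt [-0.003  0.007 -1.   ]
0.4 0.5 -1.1 0.074
0.4 0.9 3.7 0.074
0.4 0.9 3.7 0.074
0.4 0.9 3.7 0.074
0.4 0.9 3.7 0.074
0.4 0.9 3.7 0.074
0.4 0.9 3.7 0.074
0.4 0.9 3.7 0.074
```

View pics/s3.png

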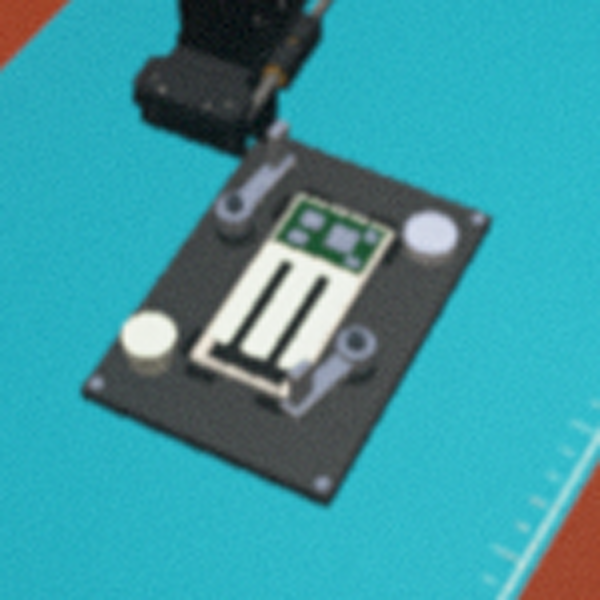

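Contact made: the tab moved slightly to (278,130). Now sweeping along the arc.

Emit:
servo_tool(steps="0 1 1 0.09 0 0 0;0 1 4 0.09 0 0 0;0 1 4 0.08 0 0 0;1 1 4 0.08 0 0 0;1 1 4 0.08 0 0 0;1 1 4 0.08 0 0 0;0 1 4 0.08 0 0 0;0 1 4 0.07 0 0 0")

```text
t: 5.15
eef_pos: [520.9, 12.5, 48.3]
tcp_rot: [2.654, 1.562, 2.069]
ft_force: [-1.8, -0.2, -0.5]
opening: 0.007
```

Run:
```python
from h import *
arc('near',.5,8)
im,d=read_camera('scene');cv2.imwrite('pics/s4.png',cv2.resize(im[150:300,180:330],None,fx=4,fy=4,interpolation=cv2.INTER_CUBIC))
```

```text
from [520.9  12.5  48.3] phi0 0.918 nominal [521.3  11.3] f [-1.8  -0.2  -0.45] tilt [-0.004  0.008 -1.   ]
0.0 -0.1 3.7 0.052
0.0 0.7 2.6 0.052
0.0 0.7 2.6 0.052
0.0 0.7 2.6 0.052
0.0 0.7 2.6 0.052
0.0 0.7 2.6 0.052
0.0 0.7 2.6 0.052
0.0 0.7 2.6 0.052
```

View pics/s4.png

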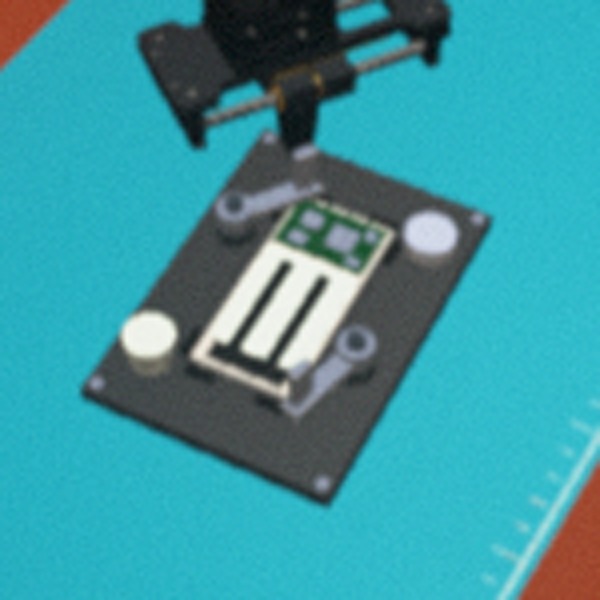

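The near arm has swung to about 0.9 rad, with its tab at (305,160), and the phone hasn't moved. Continuing.

Emit:
servo_tool(steps="0 0 4 0.06 0 0 0;0 1 3 0.06 0 0 0;0 1 3 0.06 0 0 0;0 1 3 0.06 0 0 0;0 1 3 0.06 0 0 0;0 1 3 0.06 0 0 0;0 1 3 0.06 0 0 0;0 1 3 0.06 0 0 0")

```text
t: 6.0
eef_pos: [542.8, -0.1, 48.1]
tcp_rot: [-3.052, 1.56, 2.156]
ft_force: [-1.1, 1.4, -0.0]
opening: 0.008
```

Run:
```python
from h import *
arc('near',.1,8)
im,d=read_camera('scene');cv2.imwrite('pics/s5.png',cv2.resize(im[150:300,180:330],None,fx=4,fy=4,interpolation=cv2.INTER_CUBIC))
```

```text
from [ 5.428e+02 -1.000e-01  4.810e+01] phi0 0.428 nominal [542.7  -2. ] f [-1.09  1.36 -0.05] tilt [-0.006  0.009 -1.   ]
0.0 -0.5 3.7 0.041
0.0 0.5 2.1 0.041
0.0 0.5 2.1 0.041
0.0 0.5 2.1 0.041
0.0 0.5 2.1 0.041
0.0 0.5 2.1 0.041
0.0 0.5 2.1 0.041
0.0 0.5 2.1 0.041
```

View pics/s5.png

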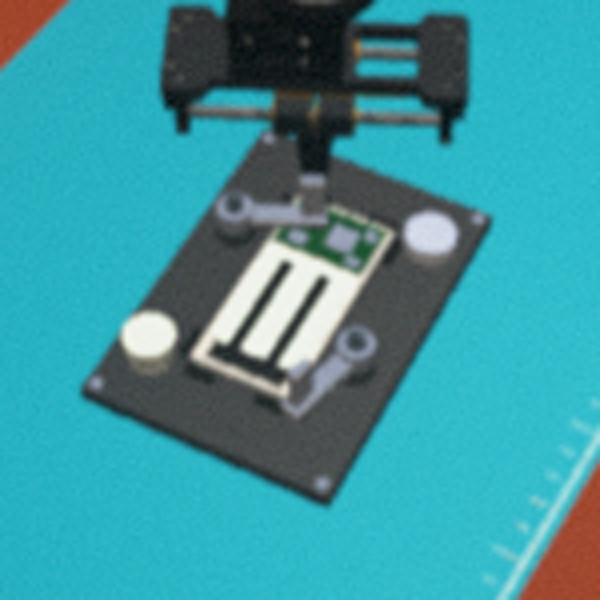

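Emit:
servo_tool(steps="0 -0.5 4 0.04 0 0 0;0 0.5 2 0.04 0 0 0;0 0.5 2 0.04 0 0 0;0 0.5 2 0.04 0 0 0;0 0.5 2 0.04 0 0 0;0 0.5 2 0.04 0 0 0;0 0.5 2 0.04 0 0 0;0 0 0 0.02 0 0 0")

```text
t: 6.85
eef_pos: [551.8, -13.4, 48.2]
tcp_rot: [-3.056, 1.561, 1.857]
ft_force: [-0.4, 0.3, -0.9]
opening: 0.004
```

Run:
```python
from h import *
arc('near',0,4)
im,d=read_camera('scene');cv2.imwrite('pics/s6.png',cv2.resize(im[175:275,210:310],None,fx=6,fy=6,interpolation=cv2.INTER_CUBIC))
c=get_calibration('scene')
f=lambda X,z:((proj(c,[[*X,z]])[0]-[210,175]+.5)*6-.5).round(0)
P=J(-58,30);print('pivot',f(P,39),'tip for -.1,0,.1,.2 z34',[f(P+60*np.array([np.cos(YJ+q),np.sin(YJ+q)]),34) for q in(-.1,0,.1,.2)])
```

```text
from [551.8 -13.4  48.2] phi0 0.132 nominal [551.6 -14.4] f [-0.41  0.29 -0.89] tilt [-0.003  0.01  -1.   ]
0.1 0.0 2.7 0.033
0.1 0.4 1.7 0.033
0.1 0.4 1.7 0.033
0.1 0.4 1.7 0.033
pivot [170. 157.] tip for -.1,0,.1,.2 z34 [array([289., 225.]), array([296., 215.]), array([302., 205.]), array([307., 195.])]
```

View pics/s6.png

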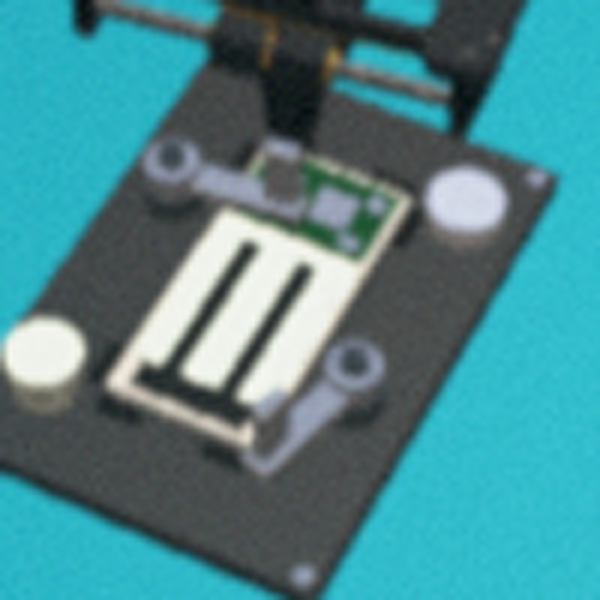

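Emit:
servo_tool(steps="0 0 2 0.03 0 0 0;0 0.5 1.5 0.03 0 0 0;0 0.5 1.5 0.03 0 0 0;0 0.5 1 0.02 0 0 0;0 0 0.5 0 0 0 0;0 0 0 0 0 0 0;0 0 0 0 0 0 0;0 0 0 0 0 0 0")

```text
t: 7.7
eef_pos: [554.2, -19.6, 48.3]
tcp_rot: [-2.95, 1.56, 1.846]
ft_force: [-1.3, 1.8, -0.2]
opening: 0.001
```

Run:
```python
from h import *
arc('near',0,4)
im,d=read_camera('scene');cv2.imwrite('pics/s7.png',cv2.resize(im[175:275,210:310],None,fx=6,fy=6,interpolation=cv2.INTER_CUBIC))
```

```text
from [554.2 -19.6  48.3] phi0 0.016 nominal [554. -20.] f [-1.27  1.78 -0.16] tilt [-0.003  0.01  -1.   ]
0.1 -0.1 0.5 0.004
0.1 0.1 0.2 0.004
0.1 0.1 0.2 0.004
0.1 0.1 0.2 0.004
```

View pics/s7.png

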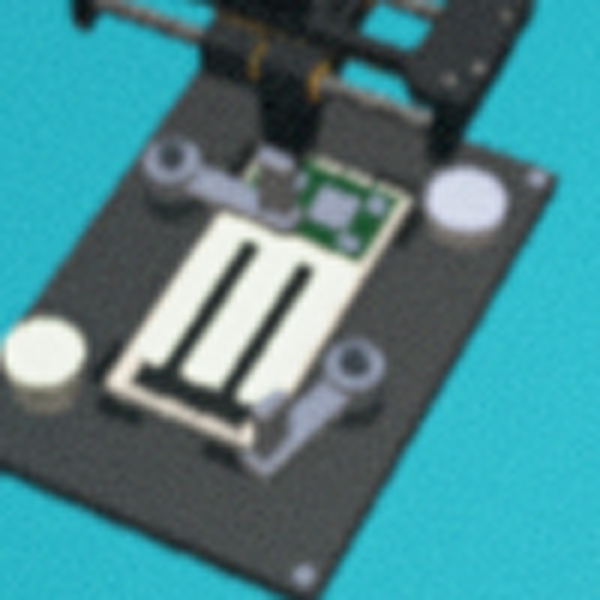

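The near arm tip is at about (297,217), against (296,215) predicted for 0 rad, so it's square. Backing off and lifting.

Emit:
servo_tool(steps="0 0 -5 0 0 0 0;0 0 -10 0 0 0 0;0 0 -10 0 0 0 0;-20 0 0 0 0 0 0;-25 0 0 0 0 0 0;-25 0 0 0 0 0 0;-25 0 0 0 0 0 0;0 0 0 0 0 0 0")

```text
t: 8.55
eef_pos: [551.3, 10.7, 146.2]
tcp_rot: [-2.77, 1.56, 2.03]
ft_force: [0.6, 0.2, 0.4]
opening: 0.004
```

Run:
```python
from h import *
X,y=pt('far',1.32,27);print(X,y);plan([*X,150],y,16)
```

```text
[ 646.59889882 -144.89184718] -0.18279632679489666
from [551.3  10.7 146.2] -1.483 tilt [-0.005  0.01  -1.   ] f [0.56 0.16 0.43]
-0 5.1 10.2 -0.081
-0 4.2 10.6 -0.081
-0 3.4 10.9 -0.081
-0 2.5 11.1 -0.081
-0 1.6 11.3 -0.081
-0 0.6 11.4 -0.081
-0 -0.3 11.4 -0.081
-0 -1.2 11.3 -0.081
-0 -2.1 11.2 -0.081
-0 -3.0 11.0 -0.081
-0 -3.9 10.7 -0.081
-0 -4.8 10.4 -0.081
-0 -5.6 9.9 -0.081
-0 -6.4 9.4 -0.081
-0 -7.1 8.9 -0.081
-0 -7.8 8.3 -0.081
```

Emit:
servo_tool(steps="0 5 10 -0.08 0 0 0;0 4 11 -0.08 0 0 0;0 3 11 -0.08 0 0 0;0 2 11 -0.08 0 0 0;0 2 11 -0.08 0 0 0;0 1 11 -0.08 0 0 0;0 0 11 -0.08 0 0 0;0 -1 11 -0.08 0 0 0")

```text
t: 9.35
eef_pos: [597.7, -60.9, 139.8]
tcp_rot: [3.137, 1.556, 2.324]
ft_force: [-0.5, -0.7, 0.6]
opening: 0.007
```

Emit:
servo_tool(steps="0 -2 11 -0.08 0 0 0;0 -3 11 -0.08 0 0 0;0 -4 11 -0.08 0 0 0;0 -5 10 -0.08 0 0 0;0 -6 10 -0.08 0 0 0;0 -6 9 -0.08 0 0 0;0 -7 9 -0.08 0 0 0;0 -8 8 -0.08 0 0 0")

```text
t: 10.15
eef_pos: [646.5, -133.5, 129.2]
tcp_rot: [2.696, 1.547, 2.554]
ft_force: [-0.2, -0.4, -0.5]
opening: 0.003
```

Run:
```python
from h import *
X,y=pt('far',1.32,27);plan([*X,150],y,8)
im,d=read_camera('wrist');cv2.imwrite('pics/w8.png',im)
im,d=read_camera('top');cv2.imwrite('pics/t8.png',cv2.resize(im[145:230,212:322],None,fx=7,fy=7,interpolation=cv2.INTER_CUBIC))
```

```text
from [ 646.5 -133.5  129.2] -0.142 tilt [-0.02   0.013 -1.   ] f [-0.23 -0.35 -0.51]
-3 -1.4 0.2 0.005
-3 -1.4 0.2 0.005
-3 -1.4 0.2 0.005
-3 -1.4 0.2 0.005
-3 -1.4 0.2 0.005
-3 -1.4 0.3 0.005
-3 -1.4 0.3 0.005
-3 -1.4 0.3 0.005
```

View pics/w8.png

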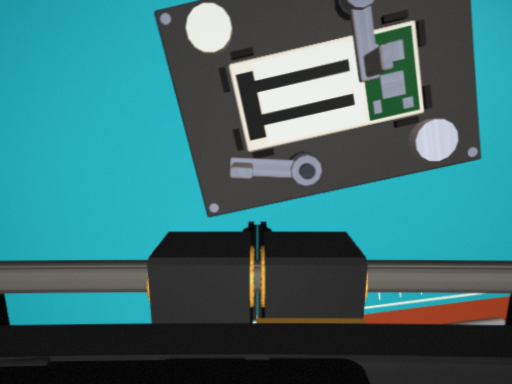

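View pics/t8.png

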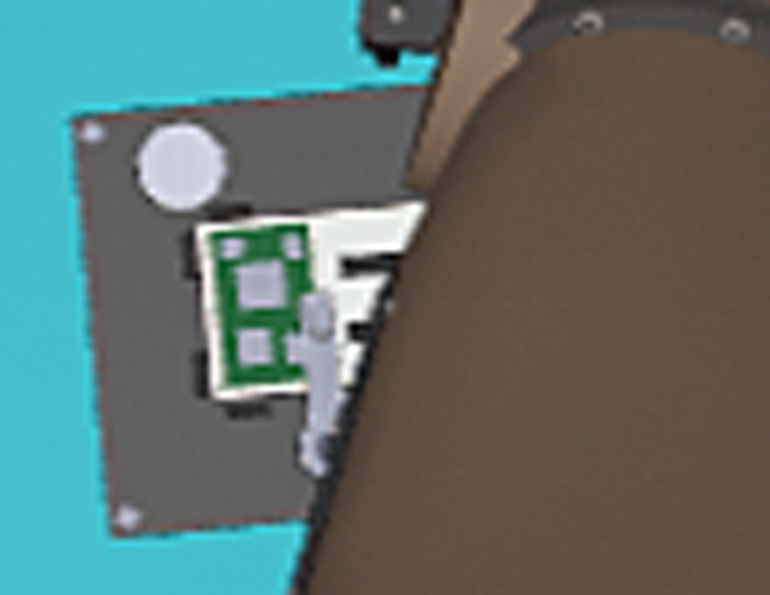

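The wrist view shows the far arm untouched, pivot (307,169) and tab (241,168), with the fingers just behind it at (258,230). The near arm sits square across the phone. Descending.

Emit:
servo_tool(steps="5 -3 1 0.02 0 0 0;10 -3 1 0.02 0 0 0;13 -2 0 0 0 0 0;13 -2 0 0 0 0 0;13 -1 0 0 0 0 0;13 0 0 0 0 0 0;12 0 0 0 0 0 0;0 0 0 0 0 0 0")

```text
t: 11.05
eef_pos: [642.5, -141.9, 39.9]
tcp_rot: [2.791, 1.542, 2.596]
ft_force: [-0.3, -0.4, 0.7]
opening: 0.004
```

Run:
```python
from h import *
X,y=pt('far',1.32,13);plan([*X,48],y,6)
im,d=read_camera('scene');cv2.imwrite('pics/s9.png',cv2.resize(im[150:300,180:330],None,fx=4,fy=4,interpolation=cv2.INTER_CUBIC))
```

```text
from [ 642.5 -141.9   39.9] -0.195 tilt [-0.024  0.015 -1.   ] f [-0.28 -0.43  0.73]
-1 -0.4 -1.6 -0.002
-1 -0.4 -1.6 -0.002
-1 -0.4 -1.6 -0.002
-1 -0.4 -1.6 -0.002
-1 -0.4 -1.6 -0.002
-1 -0.4 -1.6 -0.002
```

View pics/s9.png

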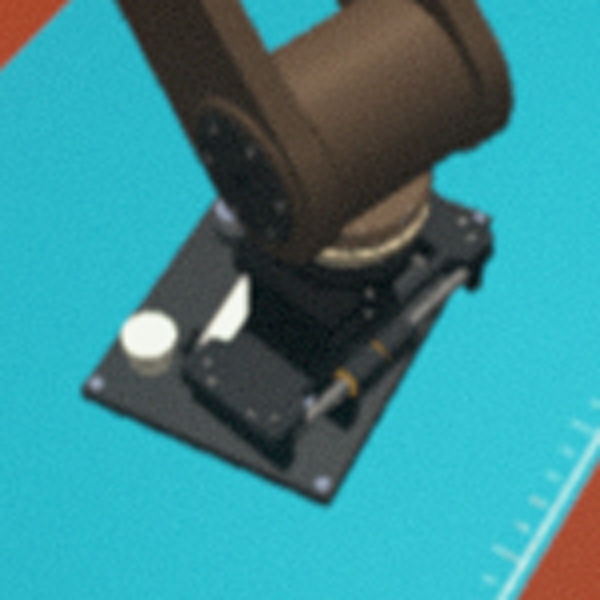

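Emit:
servo_tool(steps="-3 0 -1 0 0 0 0;-3 -1 -2 0 0 0 0;-3 -1 -2 0 0 0 0;-1 -1 -2 0 0 0 0;0 0 -2 0 0 0 0;0 0 -1 0 0 0 0;0 0 0 0 0 0 0;0 0 0 0 0 0 0")

```text
t: 11.9
eef_pos: [633.1, -143.7, 54.9]
tcp_rot: [2.735, 1.548, 2.54]
ft_force: [0.5, -0.4, 0.1]
opening: 0.006
```

Run:
```python
from h import *
arc('far',.9,8)
im,d=read_camera('wrist');cv2.imwrite('pics/w9.png',im)
```

```text
from [ 633.1 -143.7   54.9] phi0 1.308 nominal [ 629.3 -141.9] f [ 0.46 -0.4   0.13] tilt [-0.019  0.013 -1.   ]
0.9 0.4 -6.7 0.051
0.9 -0.6 -2.6 0.051
0.9 -0.6 -2.6 0.051
0.9 -0.6 -2.6 0.051
0.9 -0.6 -2.6 0.051
0.9 -0.6 -2.6 0.051
0.9 -0.6 -2.6 0.051
0.9 -0.6 -2.6 0.051
```

View pics/w9.png

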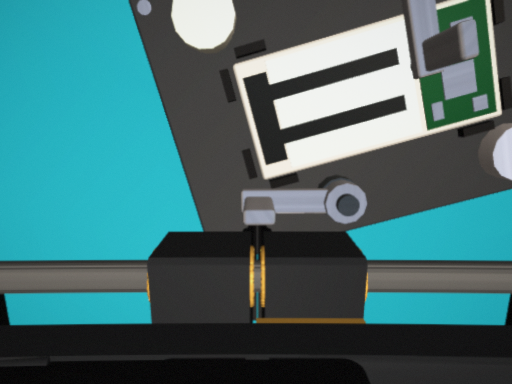

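The finger (258,230) is centred behind the far tab (258,205). Sweeping.

Emit:
servo_tool(steps="1 0 -4 0.05 0 0 0;1 0 -4 0.06 0 0 0;1 -0.5 -3 0.06 0 0 0;1 -0.5 -3 0.06 0 0 0;1 -0.5 -3 0.06 0 0 0;0 -0.5 -3 0.06 0 0 0;0 -0.5 -3 0.06 0 0 0;0 -0.5 -3 0.06 0 0 0")

```text
t: 12.75
eef_pos: [610.1, -138.0, 50.5]
tcp_rot: [-3.111, 1.555, 2.49]
ft_force: [0.1, -1.0, -1.0]
opening: 0.004
```

Run:
```python
from h import *
arc('far',.4,8)
im,d=read_camera('wrist');cv2.imwrite('pics/w10.png',im)
```

```text
from [ 610.1 -138.    50.5] phi0 0.821 nominal [ 604.5 -137.7] f [ 0.11 -1.02 -1.04] tilt [-0.013  0.01  -1.   ]
0.3 -3.9 -7.1 0.053
0.3 -0.7 -2.6 0.053
0.3 -0.7 -2.6 0.053
0.3 -0.7 -2.6 0.053
0.3 -0.7 -2.6 0.053
0.3 -0.7 -2.6 0.053
0.3 -0.7 -2.6 0.053
0.3 -0.7 -2.6 0.053
```

View pics/w10.png

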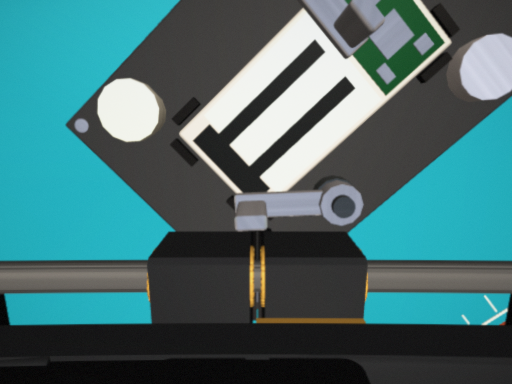

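Emit:
servo_tool(steps="0 -1.5 -4 0.06 0 0 0;0 -1.5 -4 0.06 0 0 0;0 -1.5 -4 0.06 0 0 0;0 -1 -3 0.06 0 0 0;0 -1 -3 0.06 0 0 0;0 -1 -3 0.06 0 0 0;0 -1 -3 0.06 0 0 0;0 -1 -3 0.06 0 0 0")

```text
t: 13.6
eef_pos: [587.7, -124.0, 50.7]
tcp_rot: [-2.746, 1.559, 2.363]
ft_force: [0.7, -1.1, 0.0]
opening: 0.003
```

Run:
```python
from h import *
arc('far',.0,8)
im,d=read_camera('wrist');cv2.imwrite('pics/w11.png',im)
```

```text
from [ 587.7 -124.    50.7] phi0 0.329 nominal [ 584.5 -122.3] f [ 0.69 -1.13  0.03] tilt [-0.008  0.008 -1.   ]
0.3 -2.9 -4.8 0.041
0.3 -0.5 -2.1 0.041
0.3 -0.5 -2.1 0.041
0.3 -0.5 -2.1 0.041
0.3 -0.5 -2.1 0.041
0.3 -0.5 -2.1 0.041
0.3 -0.5 -2.1 0.041
0.3 -0.5 -2.1 0.041
```

View pics/w11.png

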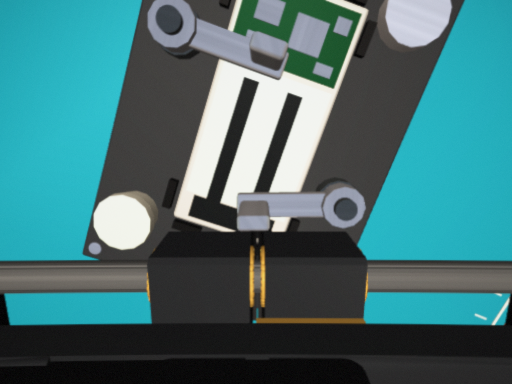

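Emit:
servo_tool(steps="0 -1.5 -3 0.05 0 0 0;0 -1 -3 0.05 0 0 0;0 -1 -2.5 0.04 0 0 0;0 -0.5 -2 0.04 0 0 0;0 -0.5 -2 0.04 0 0 0;0 -0.5 -2 0.04 0 0 0;0 -0.5 -2 0.03 0 0 0;0 0 0 0 0 0 0")

```text
t: 14.45
eef_pos: [579.1, -110.3, 50.7]
tcp_rot: [-2.442, 1.561, 2.381]
ft_force: [1.2, -1.1, -0.3]
opening: 0.002
```

Run:
```python
from h import *
arc('far',.0,4)
im,d=read_camera('wrist');cv2.imwrite('pics/w12.png',im)
c=get_calibration('wrist');P=J(58,-30)
print(proj(c,[[*P,39]]),proj(c,[[*(P-60*np.array([np.cos(YJ+q),np.sin(YJ+q)])),34] for q in(0,.1,.2)]))
```

```text
from [ 579.1 -110.3   50.7] phi0 0.042 nominal [ 577.1 -109.5] f [ 1.22 -1.08 -0.26] tilt [-0.007  0.007 -1.   ]
0.7 -2.0 -1.6 0.011
0.7 -0.1 -0.5 0.011
0.7 -0.1 -0.5 0.011
0.7 -0.1 -0.5 0.011
[[342.02210143 207.44136892]] [[234.58041461 200.63050445]
 [234.80839007 210.79901309]
 [236.06777964 220.77301445]]
```

View pics/w12.png

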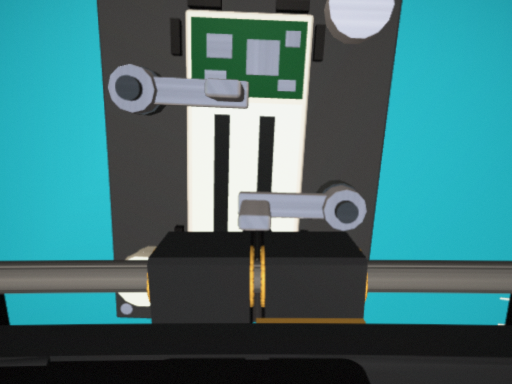

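Emit:
servo_tool(steps="0 -0.5 -1.5 0.02 0 0 0;0 -0.5 -1 0.01 0 0 0;0 0 -0.5 0 0 0 0;0 0 0 0 0 0 0;0 0 0 0 0 0 0;0 0 5 0 0 0 0;0 0 10 0 0 0 0;0 0 10 0 0 0 0")

```text
t: 15.3
eef_pos: [580.2, -133.2, 50.5]
tcp_rot: [-2.429, 1.56, 2.368]
ft_force: [0.7, 0.4, -0.4]
opening: 0.004
```

Emit:
servo_tool(steps="0 0 0 0 0 0 0;-20 0 0 0 0 0 0;-30 0 0 0 0 0 0;-30 0 0 0 0 0 0;-30 0 0 0 0 0 0;-30 0 0 0 0 0 0;-20 0 0 0 0 0 0;0 0 0 0 0 0 0")

```text
t: 16.1
eef_pos: [580.5, -138.0, 215.2]
tcp_rot: [-2.342, 1.557, 2.45]
ft_force: [-0.2, 1.2, -0.5]
opening: 0.003
```

Run:
```python
from h import *
p,th,s,R=pose();print(p,th)
c=get_calibration('wrist')
im,d=read_camera('wrist');cv2.imwrite('pics/w13.png',im)
for w,P,sg in(('near',J(-58,30),1),('far',J(58,-30),-1)):
  print(w,proj(c,[[*P,39]]).round(1),proj(c,[[*(P+sg*60*np.array([np.cos(YJ+q),np.sin(YJ+q)])),34] for q in(-.1,0,.1)]).round(1).tolist())
```

```text
[ 580.48131283 -138.02812599  215.23248835] -1.4911851262890194
near [[188.4  73.6]] [[250.3, 81.6], [250.7, 75.1], [250.4, 68.6]]
far [[305.6 138.3]] [[246.7, 131.4], [246.3, 137.3], [246.6, 143.3]]
```

View pics/w13.png

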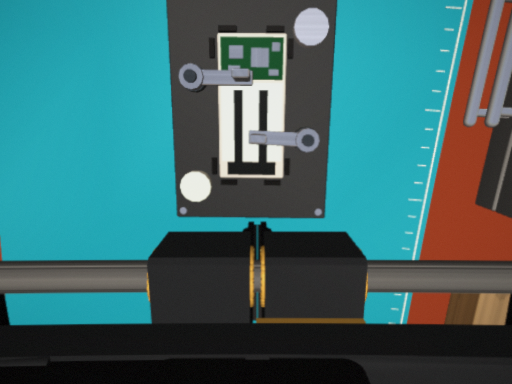

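Both arms look square. I'll zoom in and fit the bar axes to get numbers, and compare the loose things with the first top picture.

Run:
```python
from h import *
im=cv2.imread('pics/w13.png');c=get_calibration('wrist')
cv2.imwrite('pics/w13z.png',cv2.resize(im[25:195,165:335],None,fx=3.5,fy=3.5,interpolation=cv2.INTER_CUBIC))
f=lambda u,v:ray(c,[(u,v)],20)[0]
t,_=read_camera('top');cv2.imwrite('pics/t14.png',t)
```

```text
(no output)
```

View pics/w13z.png

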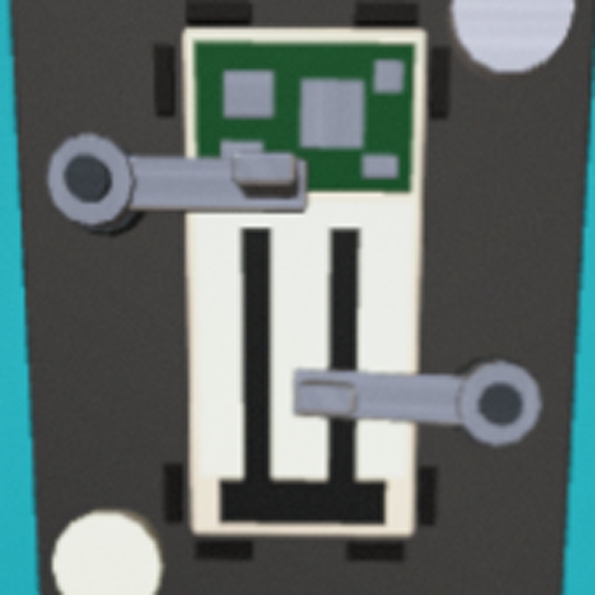

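View pics/t14.png

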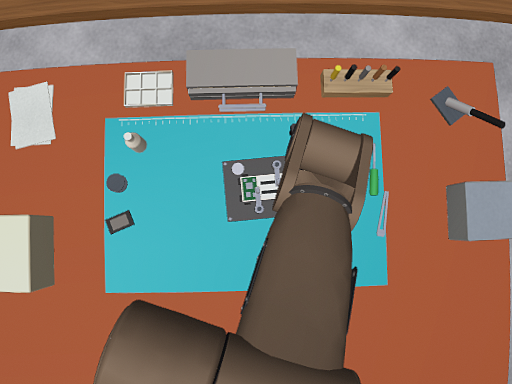

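Run:
```python
from cell import order
print(order.job_done())
```

```text
the job is handed in; nothing more can be done
None
```

I swung both hold-down arms over the phone by pushing each tab with the shut fingertips. I then backed off, lifted the gripper clear and handed the job in at about 16 s of the 58 s allowed.

- **Arms:** In the last wrist picture the near arm reads within about 0.01 rad of square. The far arm reads about -0.03 to -0.05 rad. Both are inside the 0.17 rad limit.
- **Force:** The forces I read at the end of each move stayed around 2 N or less. I did not record the peaks within a move.
- **Phone and bench:** The phone still lies between its corner ledges. The pot, tin, bottle, reel, battery, tweezers and screwdriver look unmoved. I compared these by eye in the pictures and did not measure them. The pot was hidden by the robot arm in the last top view, so I checked it only in the wrist view.
- **Checks that disagreed:** None did.

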